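# Stir nuts and tumbling stones together, hang the paddle back

## Task

Take the stirring paddle from its forked hanger and stir the pan with it, shifting every nut and stone by at least a good centimetre from where it lay, until there are both nuts and stones in each half of the pan, on one ear's side and on the other. Then hang the paddle back upright in the fork with its collar down on the prongs between the lips, and let go. Do it with the paddle alone, without touching the pieces with the gripper, spill nothing out of the pan and leave the tape, box, can and jar as they stand.

Things in the scene. Friction and masses are not known exactly. Their poses are not given: they have to be found in the camera images.
- pan: round grey steel pan fixed to the bench; origin at the centre of its underside, z up. Flat floor 6 mm above the origin, radius 118 mm; 4 mm wall flaring to outer radius 136 mm at the rim, 55 mm up. Two steel loop ears near the rim, on its +y and -y sides, reach 161 mm from the centre. Its x axis (y = 0), midway between the ears, parts it into two halves
- stand: fixed steel stand, the forked hanger; origin on the bench under the seat, z up. Base x -50..70, y +-50, 12 mm thick. A post at x 45..65 mm carries two prongs reaching to x = -34 mm, each 14 wide, 10 thick, tops at z = 150 mm; 20 mm slot between, open to -x. Lips rise 7 mm over the prongs at x -34..-26 and 26..45 mm; the 40 mm collar drops in between
- seat (a point): centre of the hanger's seat, at the level of the prong tops between the lips (0, 0, 150 mm in the stand's frame, same axes)
- paddle: stirring paddle, 205 mm long, 160 g, at first hanging upright in the fork by its collar; origin at the middle of the blade's lower edge, z along the shaft to the handle. Blade 10 (x) x 40 (y) mm, z 0..48; shaft 12 mm thick; steel collar disc of 40 mm diameter, z 130..138; square wooden handle 24 x 24 mm (sides along x and y), z 138..205, gripped from above
- collar (a point): centre of the underside of the paddle's collar, 130 mm above the paddle's origin
- nut1: steel hexagon nut, 32 mm across flats, 22 mm high, 15 mm bore, 70 g; origin at its centre, z along the bore. The four nuts lie at one ear of the pan
- nut2: steel hexagon nut, 32 mm across flats, 22 mm high, 15 mm bore, 70 g; origin at its centre, z along the bore. The four nuts lie at one ear of the pan
- nut3: steel hexagon nut, 32 mm across flats, 22 mm high, 15 mm bore, 70 g; origin at its centre, z along the bore. The four nuts lie at one ear of the pan
- nut4: steel hexagon nut, 32 mm across flats, 22 mm high, 15 mm bore, 70 g; origin at its centre, z along the bore. The four nuts lie at one ear of the pan
- stone1: round white ceramic tumbling stone, a cylinder of 34 mm diameter, 24 mm high, 50 g; origin at its centre, z along its axis. The four stones lie at the other ear of the pan
- stone2: round white ceramic tumbling stone, a cylinder of 34 mm diameter, 24 mm high, 50 g; origin at its centre, z along its axis. The four stones lie at the other ear of the pan
- stone3: round white ceramic tumbling stone, a cylinder of 34 mm diameter, 24 mm high, 50 g; origin at its centre, z along its axis. The four stones lie at the other ear of the pan
- stone4: round white ceramic tumbling stone, a cylinder of 34 mm diameter, 24 mm high, 50 g; origin at its centre, z along its axis. The four stones lie at the other ear of the pan
- tape: bystander: roll of tape lying flat, 72 mm diameter, 40 mm high; origin at the centre of its underside
- carton: bystander: small cardboard box 90 x 130 x 65 mm; origin at the centre of its underside
- can: bystander: can, 64 mm diameter, 150 mm tall; origin at the centre of its underside
- jar: bystander: glass jar, 72 mm diameter, 100 mm tall; origin at the centre of its underside
Mind the look-alikes: they are no part of the job. There is more than one size of the paddle; the job needs the smaller. Leave any orange look-alike of the stone1 alone.

How it is judged:
By the outcome, as a careful person would: the job done as asked, in the order asked, and still so for the second after the job is handed in, with the robot touching nothing.
It also fails if it takes over 67 s, if anything falls off the work surface, if the arm or the gripper's body presses on something with over 40 N, if the wrist force passes 120 N, or if a joint passes its speed limit or range.

## Robot

A 6-joint arm with a two-finger parallel gripper is mounted at the origin on the work surface. World frame = base frame: x ahead of the robot, y to its left, z up, the work surface at z = 0. Lengths are in m, angles in rad, forces in N, time in s.
With the tool pointing down it reaches from about 0.35 to 0.85 m from the base axis. Payload 8.1 kg.
Tool frame: the origin (TCP) lies at the very end of the fingers, on their centre line; the grasp point (between the pads) lies 19 mm behind it; z points along the fingers, y is the line along which they close (so a half turn about z gives the same grasp; the last joint's range is limited). The gripper opens to 93 mm and grips with 3 to 60 N. Pads are 15 mm wide; open, the fingers measure 128 mm over their backs; the gripper's body (75 mm by 188 mm) begins 65 mm behind the grasp point.
Start: joints at [-1.358, 0.13, 1.488, -0, 1.523, -0.085], TCP at [0.176, -0.574, 0.219] pointing down, gripper open.
Joint ranges: [-2.96, 2.96], [-0.89, 2.26], [0.02, 2.5], [-1.34, 4.48], [0, 2.73], [-2.66, 2.66]. Speed limits (rad/s): [2.39, 2.39, 2.79, 3.14, 3.14, 3.14].

## Interface

Orientations are given as a rotation vector (axis times angle).
In Python, from plant import robot, imaging gives the robot as it stands.
- The arm moves only by the tool jog_arm, never from a script. Its argument "rows" is a list of rows, each a list of 2 entries, a list of its own where there are three numbers: the shift along the tool's x, y, z each as a share of 0.2 m, from -1 to 1, then the turn, a rotation vector about the tool's x, y, z each as a share of pi/2 rad, from -1 to 1. A call has 1 to 5 rows; each row is the pose to reach, as a shift and turn from the pose commanded when the call began, along the tool's axes at that moment; what a row does not reach only later rows make up. A row lasts 1/10 s, in which the tool goes at most 50 mm and 8.59 degrees, less where a joint would pass 70% of its speed; a pose out of reach is approached as far as the arm can. A call with a number of a shift or a turn outside -1 to 1 is refused whole. A call with a gripper value outside its range is refused whole. "hand" is the closure, from -1 (fully open) to 1 (shut), set as the call begins (left out, the last holds). The fingers move at their own pace and stop on an object; "squeeze" is the grip in N (left out, the last holds). Time passes only in rows, so rows that repeat a pose let the fingers close. It gives the time, the measured TCP pose, the force, the opening and the grip force at its end, in the units of the state.
- robot.read_state(): the state, without advancing time (a new reading comes with each control period).
- imaging.read_camera(name): name is "scene" or "top" or "wrist"; returns a dict with "frame" (400x640x3 uint8, red, green, blue), "vertical_fov" (degrees; the focal length in pixels is half the picture's height over the tangent of half this angle, whatever the lens; pixels are square), "cx", "cy" (the principal point, pixels), "R" (3x3) and "t" (3): a world point X has camera coordinates R X + t. Camera axes: x right, y down, z forward; pixel columns grow to the right and rows downward; lengths in m; the calibration is good to about 2 mm. A picture is of the moment at which its call begins. There is no depth.
- robot.close_job(): hands the job in; it is judged then, once.
The state is a dict: "t": time; "q": joint angles; "dq": joint speeds; "joint_torque": joint torques, N m; "tool_pos": TCP position; "orientation": TCP orientation; "force": force on the tool from outside, world axes, zero at the start; "wrist_torque": the same for the moment, N m; "opening": finger opening in m; "gripper_force": force on a finger pad.
Only numpy, scipy, OpenCV 4.12 (cv2) and the standard library are available. Lean on these libraries where they do the work, as an engineer would, in place of code of your own. Each camera call takes 0.05 s, during which the arm holds its last target. There are 200 camera calls.

## Working session

There is one attempt and no reset: what is moved stays moved. The work goes in short steps, Python scripts to look and compute and a tool call to move; the robot and the scene stay as the last step left them, time stands still between calls to the robot, and variables do not carry over. Pictures are saved under pics/ and viewed, at most 12 in all, crops included, and the job is handed in when it is done.

Besides the shell and the picture viewer there is one more tool, called as name(argument=value, ...) on one line, values as JSON. jog_arm: Moves the arm, as the interface text tells. Its arguments: {"type":"object","properties":{"rows":{"type":"array"},"hand":{"type":"number"},"squeeze":{"type":"number"}},"required":["rows"]}

```bash
mkdir -p pics; cat > h.py <<'E'
import numpy as np, cv2, json
from plant import robot, imaging
def shot(name,fn):
    c=imaging.read_camera(name); cv2.imwrite(f'pics/{fn}.png',c['frame'][:,:,::-1])
    np.savez(f'pics/{fn}.npz',**{k:np.array(v) for k,v in c.items()}); return c
def load(fn): return dict(np.load(f'pics/{fn}.npz'))
def f(c): return c['frame'].shape[0]/2/np.tan(np.radians(c['vertical_fov'])/2)
def ray(c,u,v):
    d=c['R'].T@np.array([(u-c['cx'])/f(c),(v-c['cy'])/f(c),1.]); return -c['R'].T@c['t'],d
def onz(c,u,v,z):
    o,d=ray(c,u,v); return o+d*(z-o[2])/d[2]
def tri(c1,p1,c2,p2):
    o1,d1=ray(c1,*p1);o2,d2=ray(c2,*p2)
    s=np.linalg.lstsq(np.c_[d1,-d2],o2-o1,rcond=None)[0]
    a=o1+d1*s[0];b=o2+d2*s[1];return (a+b)/2,np.linalg.norm(a-b)
def proj(c,X):
    p=c['R']@np.array(X)+c['t'];return p[:2]/p[2]*f(c)+[c['cx'],c['cy']]
E
python3 - <<'E'
from h import *
a=shot('top','top0');b=shot('scene','scene0')
for c in(a,b):print(c['vertical_fov'],c['cx'],c['cy'],(-c['R'].T@c['t']).round(3),c['R'].round(3).tolist())
s=robot.read_state();print(s['t'],s['tool_pos'],s['orientation'],s['force'])
E
```

```text
53.82499920933147 320.5219521703341 201.29254487237174 [ 0.339 -0.007  1.309] [[0.023, -1.0, -0.0], [-0.987, -0.023, -0.157], [0.157, 0.004, -0.988]]
51.804639831734995 324.0868234183171 193.2614514941437 [ 1.239 -0.26   0.969] [[0.38, 0.925, -0.02], [0.688, -0.297, -0.662], [-0.618, 0.238, -0.749]]
0.1 [ 0.17595996 -0.57308841  0.21769045] [-3.10519861e+00 -4.65790297e-01  1.75732323e-04] [0.08139498 0.11587469 0.29535014]
```

View pics/top0.png

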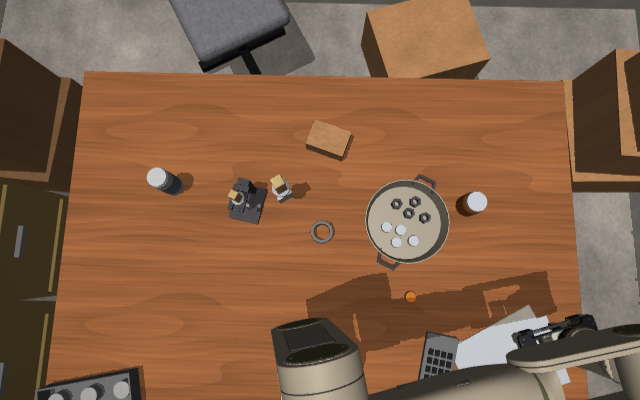

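View pics/scene0.png

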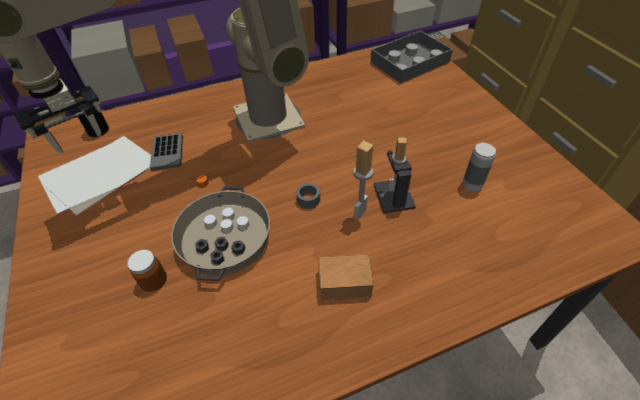

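The top view shows the pan at (407,221), with the nuts in its upper part and the stones in its lower part. The forked stand is at (246,201). There are two paddles: A in the fork at top (236,198), scene (401,150), and B standing free at top (281,187), scene (364,160). A fits, since it hangs in the fork and looks smaller. The orange look-alike is at (411,296). I'll confirm with one enlarged crop.

```bash
python3 - <<'E'
from h import *
a=cv2.imread('pics/scene0.png')[125:225,340:430];b=cv2.imread('pics/top0.png')[165:235,215:305]
a=cv2.resize(a,None,fx=4.4,fy=4.4,interpolation=2);b=cv2.resize(b,None,fx=4.4,fy=4.4,interpolation=2)
H=a.shape[0];b=cv2.copyMakeBorder(b,0,H-b.shape[0],0,0,0)
cv2.imwrite('pics/crop1.png',np.hstack([a,b]))
print(np.hstack([a,b]).shape)
E
```

```text
(440, 792, 3)
```

View pics/crop1.png

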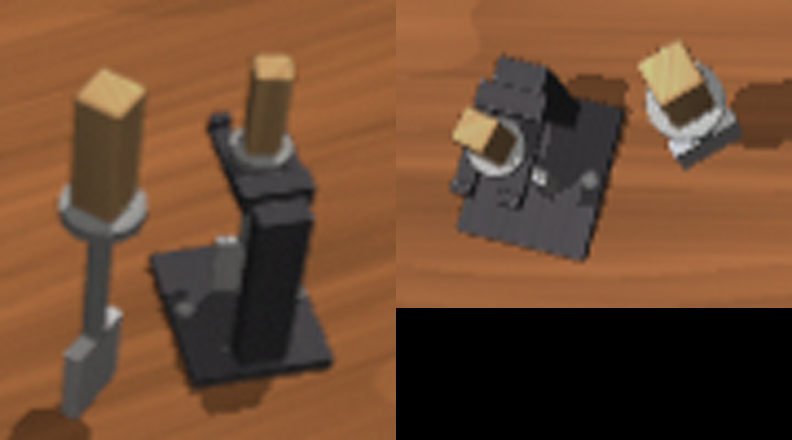

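The crop confirms it: the fork paddle, with its handle top at about top (236,195), is clearly smaller than the free-standing one. Next I'll measure the poses coarsely.

```bash
python3 - <<'E'
from h import *
T=load('top0');S=load('scene0')
ct=lambda x,y:(215+(x-396)/4.4,165+y/4.4)
cs=lambda x,y:(340+x/4.4,125+y/4.4)
# handle tops centre two views
for n,t,s in(('A',(483,132),(273,69)),('B',(671,74),(110,93))): print(n,tri(T,ct(*t),S,cs(*s)))
print('handle corners A',[onz(T,*ct(*p),.225)[:2].round(3).tolist() for p in((468,107),(515,125),(495,157),(453,140))])
print('lips L,R',onz(T,*ct(462,185),.157).round(3),onz(T,*ct(511,200),.157).round(3))
print('base corners BL BR TR',[onz(T,*ct(*p),.012)[:2].round(3).tolist() for p in((460,228),(585,260),(625,108))])
print('ears',onz(T,426,178,.05).round(3),onz(T,387,266,.05).round(3))
# pan inner floor: masks
im=T['frame'].astype(np.uint8);hsv=cv2.cvtColor(im,cv2.COLOR_RGB2HSV)
sub=np.zeros(im.shape[:2],np.uint8);cv2.circle(sub,(407,221),36,255,-1)
g=cv2.cvtColor(im,cv2.COLOR_RGB2GRAY)
for n,m,z in(('white',(g>190),.030),('dark',(g<95),.028)):
    m=(m&(sub>0)).astype(np.uint8)
    k,_,st,c=cv2.connectedComponentsWithStats(m)
    for i in range(1,k):
        if st[i,4]>15: print(n,st[i,4],c[i].round(1),onz(T,*c[i],z)[:2].round(3))
for n,u,v,z in(('tape',321,231,.04),('can',157,175,.15),('carton',331,138,.065),('jar',477,202,.1)):print(n,onz(T,u,v,z)[:2].round(3))
E
```

```text
A (array([0.52653349, 0.2422067 , 0.2185608 ]), np.float64(0.00735217947664874))
B (array([0.55553954, 0.11555327, 0.26910269]), np.float64(0.0025744754807077576))
handle corners A [[0.54, 0.248], [0.529, 0.217], [0.508, 0.229], [0.518, 0.256]]
lips L,R [0.499 0.265 0.157] [0.49  0.231 0.157]
base corners BL BR TR [[0.487, 0.298], [0.465, 0.203], [0.581, 0.178]]
ears [ 0.624 -0.344  0.05 ] [ 0.338 -0.216  0.05 ]
white 71 [386.4 226.5] [ 0.465 -0.218]
white 73 [400.6 229.4] [ 0.456 -0.264]
white 73 [413.3 240.5] [ 0.421 -0.305]
white 68 [396.2 241.9] [ 0.416 -0.25 ]
dark 178 [433.1 207.2] [ 0.532 -0.372]
dark 75 [414.9 201.5] [ 0.55  -0.312]
dark 72 [396.  203.4] [ 0.542 -0.25 ]
dark 78 [408.3 212.7] [ 0.512 -0.29 ]
dark 80 [424.  217.3] [ 0.498 -0.341]
tape [ 0.444 -0.006]
can [0.592 0.492]
carton [ 0.748 -0.031]
jar [ 0.541 -0.488]
```

```bash
cat >> h.py <<'E'
from scipy.spatial.transform import Rotation as Ro
def Rd(th): # tool down, tool x at angle th (deg) in world
    t=np.radians(th);c,s=np.cos(t),np.sin(t);return np.array([[c,s,0],[s,-c,0],[0,0,-1.]])
def go(wps,p=None,R=None):
    "wps: (x,y,z,theta,rows) world; prints shares in tool axes chained from the present pose"
    s=robot.read_state()
    if p is None: p=np.array(s['tool_pos']);R=Ro.from_rotvec(s['orientation']).as_matrix()
    for x,y,z,th in wps:
        P=np.array([x,y,z]);G=Rd(th);d=P-p;w=Ro.from_matrix(R.T@G).as_rotvec()
        n=max(1,int(np.ceil(max(np.linalg.norm(d)/.19,np.linalg.norm(w)/np.radians(40)))))
        for k in range(1,n+1):
            sh=R.T@d/n/.2;tu=w/n/(np.pi/2);R1=R@Ro.from_rotvec(w/n).as_matrix()
            print((x,y,z,th),sh.round(3).tolist(),tu.round(3).tolist());
            p=p+d/n;R=R1
    return p,R
def st():
    s=robot.read_state();R=Ro.from_rotvec(s['orientation']).as_matrix()
    print('t',round(s['t'],2),'p',np.round(s['tool_pos'],4),'th',round(np.degrees(np.arctan2(R[1,0],R[0,0])),2),'z',R[:,2].round(3),'F',np.round(s['force'],1),'op',round(s['opening'],4),'gf',round(s['gripper_force'],1),'q',np.round(s['q'],2))
E
python3 - <<'E'
from h import *
st();go([(.49,.235,.33,70)])
E
```

```text
t 0.1 p [ 0.176  -0.5731  0.2177] th 17.06 z [-0.     0.002 -1.   ] F [0.1 0.1 0.3] op 0.093 gf 0.0 q [-1.36  0.13  1.49 -0.    1.52 -0.09]
(0.49, 0.235, 0.33, 70) [0.537, -0.681, -0.111] [-0.0, -0.0, -0.118]
(0.49, 0.235, 0.33, 70) [0.653, -0.57, -0.111] [-0.0, -0.0, -0.118]
(0.49, 0.235, 0.33, 70) [0.747, -0.44, -0.112] [-0.0, -0.0, -0.118]
(0.49, 0.235, 0.33, 70) [0.815, -0.296, -0.112] [-0.0, -0.0, -0.118]
(0.49, 0.235, 0.33, 70) [0.855, -0.141, -0.112] [-0.0, -0.0, -0.118]
```

jog_arm(rows=[[[0.54,-0.68,-0.4],[0,0,-0.12]],[[0.54,-0.68,-0.4],[0,0,-0.12]],[[0.54,-0.68,-0.4],[0,0,-0.12]],[[0.54,-0.68,-0.4],[0,0,-0.12]],[[0.54,-0.68,-0.4],[0,0,-0.12]]], hand=-1, squeeze=50)

```text
t: 0.6
tool_pos: [0.2414, -0.4098, 0.302]
orientation: [3.044, 0.76, 0.003]
force: [0.2, -0.8, 0.3]
opening: 0.0929
gripper_force: 0.0
```

jog_arm(rows=[[[0.65,-0.57,-0.16],[0,0,-0.12]],[[0.65,-0.57,-0.16],[0,0,-0.12]],[[0.65,-0.57,-0.16],[0,0,-0.12]],[[0.65,-0.57,-0.16],[0,0,-0.12]],[[0.65,-0.57,-0.16],[0,0,-0.12]]])

```text
t: 1.1
tool_pos: [0.3021, -0.2487, 0.3313]
orientation: [2.962, 1.045, 0.002]
force: [0.6, -0.5, -0.8]
opening: 0.0933
gripper_force: 0.0
```

jog_arm(rows=[[[0.75,-0.44,0],[0,0,-0.12]],[[0.75,-0.44,0],[0,0,-0.12]],[[0.75,-0.44,0],[0,0,-0.12]],[[0.75,-0.44,0],[0,0,-0.12]],[[0.75,-0.44,0],[0,0,-0.12]]])

```text
t: 1.6
tool_pos: [0.3639, -0.0865, 0.3298]
orientation: [-2.85, -1.319, 0.001]
force: [0.4, -0.4, 0.2]
opening: 0.0933
gripper_force: 0.0
```

jog_arm(rows=[[[0.815,-0.3,0],[0,0,-0.12]],[[0.815,-0.3,0],[0,0,-0.12]],[[0.815,-0.3,0],[0,0,-0.12]],[[0.815,-0.3,0],[0,0,-0.12]],[[0.815,-0.3,0],[0,0,-0.12]]])

```text
t: 2.1
tool_pos: [0.4243, 0.0756, 0.3293]
orientation: [-2.714, -1.58, 0.003]
force: [0.8, -0.3, -0.4]
opening: 0.0931
gripper_force: 0.0
```

```bash
python3 - <<'E'
from h import *
st();go([(.48,.235,.33,70)])
E
```

```text
t 2.1 p [0.4243 0.0756 0.3293] th 60.4 z [-0.002 -0.    -1.   ] F [ 0.8 -0.3 -0.4] op 0.0931 gf 0.0 q [ 0.06 -0.35  1.73 -0.    1.76  0.57]
(0.48, 0.235, 0.33, 70) [0.83, -0.151, -0.004] [-0.001, 0.001, -0.107]
```

jog_arm(rows=[[[0.83,-0.15,0],[0,0,-0.107]],[[0.83,-0.15,0],[0,0,-0.107]],[[0.83,-0.15,0],[0,0,-0.107]],[[0.83,-0.15,0],[0,0,-0.107]],[[0.83,-0.15,0],[0,0,-0.107]]])

```text
t: 2.6
tool_pos: [0.4809, 0.2336, 0.329]
orientation: [-2.574, -1.801, 0.004]
force: [0.8, -0.4, -0.2]
opening: 0.0933
gripper_force: 0.0
```

```bash
python3 - <<'E'
from h import *
st();c=shot('wrist','w1');o=-c['R'].T@c['t'];print(o,c['R'].round(3).tolist(),c['vertical_fov']);print(proj(c,[.526,.241,.225]),proj(c,[.526,.241,.15]))
t=shot('top','t1')
E
```

```text
t 2.6 p [0.4809 0.2336 0.329 ] th 69.95 z [-0.002 -0.001 -1.   ] F [ 0.8 -0.4 -0.2] op 0.0933 gf 0.0 q [ 0.36 -0.06  1.49 -0.    1.72  0.71]
[0.50536544 0.30175673 0.49675741] [[0.939, -0.343, -0.001], [-0.331, -0.907, 0.261], [-0.091, -0.245, -0.965]] 71.344671584643
[363.49830943 174.02619566] [355.02264098 163.11827915]
```

View pics/w1.png

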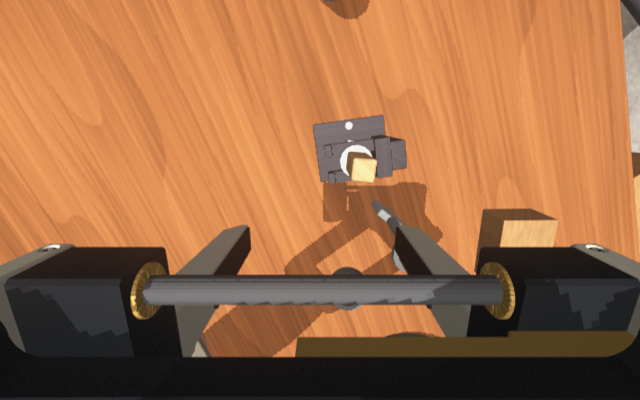

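The wrist view shows the fork with the paddle: handle top at about (364,170), collar at about (355,160), slot opening to the left. Paddle B is partly behind the right finger at (390,225).

```bash
python3 - <<'E'
from h import *
im=cv2.imread('pics/w1.png')
a=cv2.resize(im[110:190,305:415],None,fx=7.2,fy=7.2,interpolation=2);cv2.imwrite('pics/crop2.png',a)
E
```

```text
(no output)
```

View pics/crop2.png

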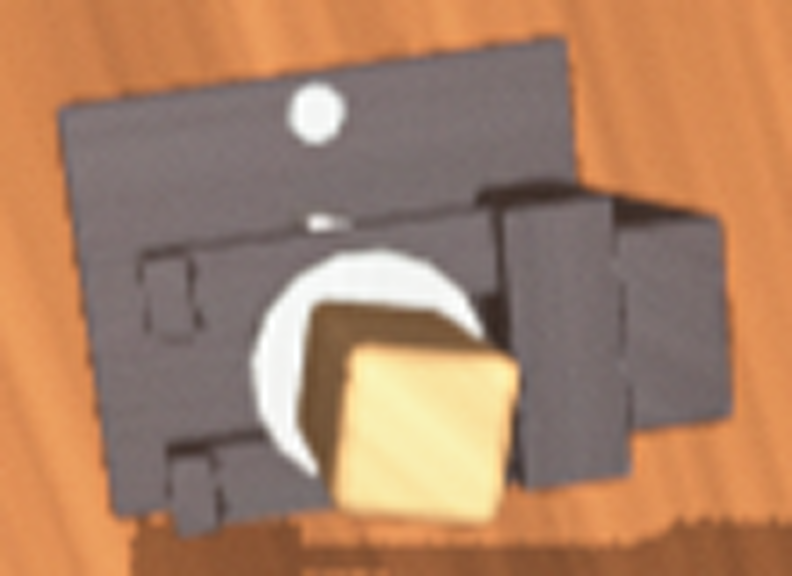

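```bash
python3 - <<'E'
from h import *
W=load('w1');T=load('top0');S=load('scene0')
k=lambda x,y:(305+x/7.2,110+y/7.2)
ct=lambda x,y:(215+(x-396)/4.4,165+y/4.4);cs=lambda x,y:(340+x/4.4,125+y/4.4)
print('top W-T',tri(W,k(426,433),T,ct(483,132)));print('top W-S',tri(W,k(426,433),S,cs(273,69)))
C=np.array([onz(W,*k(*p),.225)[:2] for p in((355,347),(518,360),(495,522),(337,505))])
print(C.mean(0),np.linalg.norm(C-np.roll(C,-1,0),axis=1))
for i in range(4):
    d=np.roll(C,-1,0)[i]-C[i];print(np.degrees(np.arctan2(d[1],d[0])).round(1),end=' ')
B=np.array([onz(W,*k(*p),.012)[:2] for p in((60,107),(565,38),(113,518))])
x=B[1]-B[0];y=B[0]-B[2];print('\nbase',np.linalg.norm(x),np.linalg.norm(y),np.degrees(np.arctan2(*x[::-1])),np.degrees(np.arctan2(*y[::-1])))
xh=x/np.linalg.norm(x);yh=np.array([-xh[1],xh[0]]);print('origin',(B[0]+B[2])/2+.05*xh)
# lips: outer front corners z157, stand y=+24,-24, x=-34
L=np.array([onz(W,*k(*p),.157)[:2] for p in((138,258),(178,536))]);print('lips',L,(L[0]+L[1])/2+.034*xh,np.linalg.norm(L[0]-L[1]))
# collar top disc z .158: left, top extremes -> fit circle
E=np.array([onz(W,*k(*p),.158)[:2] for p in((252,365),(268,308),(310,265),(372,250),(430,265),(465,295),(265,425),(300,465))])
A=np.c_[2*E,np.ones(len(E))];s=np.linalg.lstsq(A,(E**2).sum(1),rcond=None)[0];print('collar',s[:2],np.sqrt(s[2]+s[:2]@s[:2]))
E
```

```text
top W-T (array([0.52811407, 0.24101647, 0.20739714]), np.float64(0.002338215116447479))
top W-S (array([0.52859415, 0.24413119, 0.22085368]), np.float64(0.0013839119572492857))
[0.52778022 0.24428019] [0.02219408 0.02250582 0.02205266 0.02185349]
-24.6 -115.3 153.7 65.1 
base 0.11824364191011677 0.09893218146256304 -12.560316814289461 77.02203910099307
origin [0.5263004  0.24322543]
lips [[0.49727733 0.27478392]
 [0.48753083 0.22771336]] [0.52559038 0.24385475] 0.04806903788048172
collar [0.52761853 0.24415523] 0.01990255177969326
```

```bash
python3 - <<'E'
from h import *
go([(.5275,.244,.28,64.7),(.5275,.244,.169,64.7)])
E
```

```text
(0.5275, 0.244, 0.28, 64.7) [0.138, 0.2, 0.249] [-0.0, 0.001, 0.057]
(0.5275, 0.244, 0.169, 64.7) [0.0, 0.0, 0.555] [-0.0, 0.0, 0.0]
```

jog_arm(rows=[[[0.138,0.2,0.25],[0,0,0.057]],[[0.138,0.2,0.25],[0,0,0.057]],[[0.138,0.2,0.25],[0,0,0.057]],[[0.138,0.2,0.25],[0,0,0.057]]])

```text
t: 3.1
tool_pos: [0.5269, 0.2442, 0.2809]
orientation: [2.654, 1.68, -0.001]
force: [0.3, 0.4, 0.1]
opening: 0.093
gripper_force: 0.0
```

jog_arm(rows=[[[0,0,0.2],[0,0,0]],[[0,0,0.35],[0,0,0]],[[0,0,0.5],[0,0,0]],[[0,0,0.55],[0,0,0]],[[0,0,0.55],[0,0,0]]])

```text
t: 3.6
tool_pos: [0.5262, 0.2454, 0.1707]
orientation: [-2.653, -1.682, 0.002]
force: [0.2, 0.9, 0.1]
opening: 0.0934
gripper_force: 0.0
```

```bash
python3 - <<'E'
from h import *
st();go([(.5275,.244,.169,64.7)])
E
```

```text
t 3.6 p [0.5262 0.2454 0.1707] th 64.75 z [-0.001 -0.    -1.   ] F [0.2 0.9 0.1] op 0.0934 gf 0.0 q [ 0.35  0.11  1.6  -0.    1.43  0.79]
(0.5275, 0.244, 0.169, 64.7) [-0.003, 0.009, 0.008] [-0.0, 0.001, 0.001]
```

jog_arm(rows=[[[0,0.01,0.01],[0,0,0]],[[0,0.01,0.01],[0,0,0]],[[0,0.01,0.01],[0,0,0]],[[0,0.01,0.01],[0,0,0]],[[0,0.01,0.01],[0,0,0]]], hand=1, squeeze=50)

```text
t: 4.1
tool_pos: [0.529, 0.2454, 0.1692]
orientation: [2.653, 1.683, 0.001]
force: [-0.9, -0.3, -0.0]
opening: 0.0574
gripper_force: 0.0
```

jog_arm(rows=[[[0,0,0],[0,0,0]],[[0,0,0],[0,0,0]],[[0,0,0],[0,0,0]],[[0,0,-0.02],[0,0,0]],[[0,0,-0.05],[0,0,0]]])

```text
t: 4.6
tool_pos: [0.5283, 0.2451, 0.1784]
orientation: [-2.653, -1.682, 0.002]
force: [-0.3, -0.9, -0.9]
opening: 0.0237
gripper_force: 50.0
```

```bash
python3 - <<'E'
from h import *
st()
E
```

```text
t 4.6 p [0.5283 0.2451 0.1784] th 64.76 z [-0.001 -0.    -1.   ] F [-0.3 -0.9 -0.9] op 0.0237 gf 50.0 q [0.35 0.11 1.59 0.   1.45 0.79]
```

```bash
python3 - <<'E'
from h import *
p,R=go([(.528,.245,.193,64.7),(.44,.2647,.193,64.7),(.42,.26,.29,64.7),(.40,.10,.29,64.7),(.40,-.08,.29,64.7)])
E
```

```text
(0.528, 0.245, 0.193, 64.7) [-0.001, -0.001, -0.073] [-0.001, 0.001, 0.001]
(0.44, 0.2647, 0.193, 64.7) [-0.099, -0.44, -0.0] [0.0, -0.0, 0.0]
(0.42, 0.26, 0.29, 64.7) [-0.064, -0.08, -0.485] [-0.0, 0.0, -0.0]
(0.4, 0.1, 0.29, 64.7) [-0.766, 0.251, 0.0] [0.0, -0.0, -0.0]
(0.4, -0.08, 0.29, 64.7) [-0.814, 0.385, -0.0] [-0.0, 0.0, -0.0]
```

jog_arm(rows=[[[0,0,-0.075],[0,0,0]],[[0,0,-0.075],[0,0,0]],[[-0.033,-0.15,-0.075],[0,0,0]],[[-0.066,-0.3,-0.075],[0,0,0]],[[-0.1,-0.44,-0.075],[0,0,0]]])

```text
t: 5.1
tool_pos: [0.4397, 0.2649, 0.1939]
orientation: [-2.653, -1.682, -0.001]
force: [0.2, -0.1, -1.1]
opening: 0.0237
gripper_force: 50.0
```

```bash
python3 - <<'E'
from h import *
st();shot('wrist','w2');shot('scene','s2');shot('top','t2')
a=cv2.imread('pics/s2.png')[100:250,320:460];a=cv2.resize(a,None,fx=4,fy=4,interpolation=2);cv2.imwrite('pics/crop3.png',a)
E
```

```text
t 5.1 p [0.4397 0.2649 0.1939] th 64.74 z [ 0.  0. -1.] F [ 0.2 -0.1 -1.1] op 0.0237 gf 50.0 q [ 0.44 -0.09  1.76  0.    1.47  0.88]
```

View pics/crop3.png

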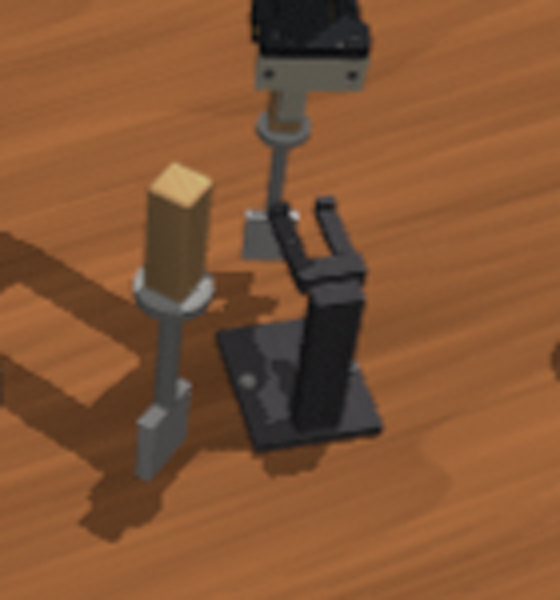

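The paddle is out of the fork and hanging vertically from the gripper, with its blade wide along tool x (blade bottom in the crop at about (270,258)). Next I'll fit the pan and work out the blade height.

```bash
python3 - <<'E'
from h import *
S2=load('s2');S=load('scene0');T=load('top0')
def zfor(c,u,v,xy):
    zs=np.linspace(.0,.3,601);e=[abs(proj(c,[*xy,z])[1]-v) for z in zs];return zs[np.argmin(e)]
xy=(.4397,.2649)
print('blade bottom z',zfor(S2,387.5,100+258/4,xy),'col',[(y,zfor(S2,390.7,100+y/4,xy)) for y in(128,134,142)])
def fit(c,box,z):
    im=c['frame'].astype(np.uint8);hsv=cv2.cvtColor(im,cv2.COLOR_RGB2HSV)
    m=((hsv[...,1]<95)).astype(np.uint8);M=np.zeros_like(m);u0,v0,u1,v1=box;M[v0:v1,u0:u1]=m[v0:v1,u0:u1]
    M=cv2.morphologyEx(cv2.morphologyEx(M,2,np.ones((3,3))),3,np.ones((9,9)))
    M=cv2.morphologyEx(M,2,cv2.getStructuringElement(2,(25,25)))
    cs,_=cv2.findContours(M,0,1);k=max(cs,key=cv2.contourArea).reshape(-1,2)
    E=np.array([onz(c,*p,z)[:2] for p in cv2.convexHull(k).reshape(-1,2)])
    A=np.c_[2*E,np.ones(len(E))];s=np.linalg.lstsq(A,(E**2).sum(1),rcond=None)[0]
    r=np.sqrt(s[2]+s[:2]@s[:2]);print(s[:2],r,np.abs(np.linalg.norm(E-s[:2],axis=1)-r).max())
fit(T,(358,172,456,272),.055);fit(S,(165,185,278,285),.055)
E
```

```text
blade bottom z 0.0415 col [(128, np.float64(0.17550000000000002)), (134, np.float64(0.17)), (142, np.float64(0.162))]
[ 0.48277467 -0.27914421] 0.13557482395969842 0.006133528954545692
[ 0.49262363 -0.28023155] 0.1446302653495129 0.015128479657977839
```

```bash
cat >> h.py <<'E'
PC=np.array([.482,-.280]);E_=np.array([np.cos(np.radians(-24.5)),np.sin(np.radians(-24.5))]);H_=np.array([-E_[1],E_[0]])
def pan(xy): d=np.array(xy)[:2]-PC;return (d@E_*1000).round(0),(d@H_*1000).round(0)
def wp(e,h,z,th=64.7): q=PC+E_*e/1000+H_*h/1000;return (round(q[0],4),round(q[1],4),z,th)
def pieces(c,box=None,q=True):
    im=c['frame'].astype(np.uint8);g=cv2.cvtColor(im,cv2.COLOR_RGB2GRAY);sat=cv2.cvtColor(im,cv2.COLOR_RGB2HSV)[...,1]
    vv,uu=np.mgrid[:400,:640];sub=np.zeros((400,640),np.uint8)
    poly=np.array([proj(c,[*(PC+.117*np.array([np.cos(a),np.sin(a)])),.02]) for a in np.linspace(0,6.28,40)])
    cv2.fillPoly(sub,[poly.round().astype(int)],255)
    for n,m,z in(('stone',(g>190),.030),('nut',(g<95),.026)):
        m=(m&(sub>0)).astype(np.uint8);k,_,s,ce=cv2.connectedComponentsWithStats(m)
        for i in range(1,k):
            if s[i,4]>25: print(n,s[i,4],ce[i].round(0),pan(onz(c,*ce[i],z)))
E
python3 - <<'E'
from h import *
pieces(load('top0'))
print(pan([.624,-.344]),pan([.338,-.216]))
go([(.42,.26,.30,64.7),(.40,.10,.30,64.7),(.40,-.08,.30,64.7),wp(0,0,.25)])
E
```

```text
stone 71 [386. 227.] (np.float64(-42.0), np.float64(49.0))
stone 73 [401. 229.] (np.float64(-30.0), np.float64(4.0))
stone 73 [413. 240.] (np.float64(-45.0), np.float64(-48.0))
stone 68 [396. 242.] (np.float64(-73.0), np.float64(0.0))
nut 75 [415. 201.] (np.float64(75.0), np.float64(-2.0))
nut 72 [396. 203.] (np.float64(42.0), np.float64(52.0))
nut 78 [408. 213.] (np.float64(32.0), np.float64(3.0))
nut 80 [424. 217.] (np.float64(40.0), np.float64(-49.0))
(np.float64(156.0), np.float64(1.0)) (np.float64(-158.0), np.float64(-1.0))
(0.42, 0.26, 0.3, 64.7) [-0.065, -0.078, -0.529] [0.0, -0.001, 0.002]
(0.4, 0.1, 0.3, 64.7) [-0.766, 0.251, -0.0] [-0.0, -0.0, -0.0]
(0.4, -0.08, 0.3, 64.7) [-0.814, 0.385, -0.0] [-0.0, -0.0, -0.0]
(np.float64(0.482), np.float64(-0.28), 0.25, 64.7) [-0.364, 0.399, 0.125] [0.0, -0.0, -0.0]
(np.float64(0.482), np.float64(-0.28), 0.25, 64.7) [-0.364, 0.399, 0.125] [0.0, -0.0, -0.0]
```

```bash
python3 - <<'E'
from h import *
go([(.42,.26,.30,65.5),(.41,.13,.30,65.5),(.41,-.03,.30,65.5),wp(-72,50,.26,65.5)])
E
```

```text
(0.42, 0.26, 0.3, 65.5) [-0.065, -0.078, -0.529] [0.0, -0.001, -0.007]
(0.41, 0.13, 0.3, 65.5) [-0.612, 0.224, -0.0] [-0.0, 0.0, 0.0]
(0.41, -0.03, 0.3, 65.5) [-0.728, 0.332, -0.0] [0.0, -0.0, 0.0]
(np.float64(0.4372), np.float64(-0.2046), 0.26, 65.5) [-0.738, 0.486, 0.2] [0.0, -0.0, 0.0]
```

jog_arm(rows=[[[-0.065,-0.078,-0.25],[0,0,-0.008]],[[-0.065,-0.078,-0.45],[0,0,-0.008]],[[-0.065,-0.078,-0.53],[0,0,-0.008]],[[-0.065,-0.078,-0.53],[0,0,-0.008]]])

```text
t: 5.65
tool_pos: [0.4232, 0.2602, 0.3032]
orientation: [2.642, 1.698, 0.011]
force: [0.5, 0.5, -0.4]
opening: 0.0237
gripper_force: 50.0
```

jog_arm(rows=[[[-0.15,0.055,0],[0,0,0]],[[-0.31,0.11,0],[0,0,0]],[[-0.46,0.165,0],[0,0,0]],[[-0.61,0.22,0],[0,0,0]],[[-0.77,0.28,0],[0,0,0]]])

```text
t: 6.15
tool_pos: [0.4074, 0.0948, 0.297]
orientation: [-2.641, -1.698, 0.005]
force: [-0.2, -0.6, -2.6]
opening: 0.024
gripper_force: 50.0
```

jog_arm(rows=[[[-0.15,0.065,0],[0,0,0]],[[-0.3,0.13,0],[0,0,0]],[[-0.45,0.2,0],[0,0,0]],[[-0.58,0.27,0],[0,0,0]],[[-0.58,0.27,0],[0,0,0]]])

```text
t: 6.65
tool_pos: [0.4085, -0.0348, 0.297]
orientation: [-2.645, -1.693, 0.005]
force: [0.3, -0.1, -1.6]
opening: 0.0239
gripper_force: 50.0
```

```bash
python3 - <<'E'
from h import *
st();go([wp(-72,50,.26,65.5),wp(-72,50,.162,65.5)])
E
```

```text
t 6.65 p [ 0.4085 -0.0348  0.297 ] th 65.23 z [-0.004 -0.001 -1.   ] F [ 0.3 -0.1 -1.6] op 0.0239 gf 50.0 q [-0.21 -0.41  1.84 -0.    1.72  0.22]
(np.float64(0.4372), np.float64(-0.2046), 0.26, 65.5) [-0.71, 0.486, 0.185] [-0.002, 0.001, -0.003]
(np.float64(0.4372), np.float64(-0.2046), 0.162, 65.5) [-0.0, -0.0, 0.49] [-0.0, -0.0, -0.0]
```

jog_arm(rows=[[[-0.15,0.1,0],[0,0,0]],[[-0.32,0.22,0.05],[0,0,0]],[[-0.5,0.34,0.1],[0,0,0]],[[-0.65,0.45,0.16],[0,0,0]],[[-0.71,0.486,0.185],[0,0,0]]])

```text
t: 7.15
tool_pos: [0.4378, -0.2031, 0.2589]
orientation: [-2.641, -1.694, 0.004]
force: [-0.3, -0.1, -2.0]
opening: 0.024
gripper_force: 50.0
```

jog_arm(rows=[[[0,0,0.05],[0,0,0]],[[0,0,0.05],[0,0,0]]])

```text
t: 7.35
tool_pos: [0.4376, -0.1998, 0.25]
orientation: [-2.639, -1.696, 0.002]
force: [0.1, 0.4, -2.0]
opening: 0.0238
gripper_force: 50.0
```

```bash
python3 - <<'E'
from h import *
st();go([wp(-72,50,.20,65.5)]);shot('scene','s3')
S=load('s3');print('expected blade bottom px',proj(S,[*wp(-72,50,0)[:2],.10]))
a=cv2.imread('pics/s3.png')[120:290,150:300];cv2.imwrite('pics/crop4.png',cv2.resize(a,None,fx=3.5,fy=3.5,interpolation=2))
E
```

```text
t 7.35 p [ 0.4376 -0.1998  0.25  ] th 65.47 z [-0.003  0.003 -1.   ] F [ 0.1  0.4 -2. ] op 0.0238 gf 50.0 q [-0.54 -0.2   1.76  0.    1.59 -0.11]
(np.float64(0.4372), np.float64(-0.2046), 0.2, 65.5) [-0.023, 0.009, 0.25] [-0.003, -0.001, -0.0]
expected blade bottom px [240.32339476 195.84476251]
```

View pics/crop4.png

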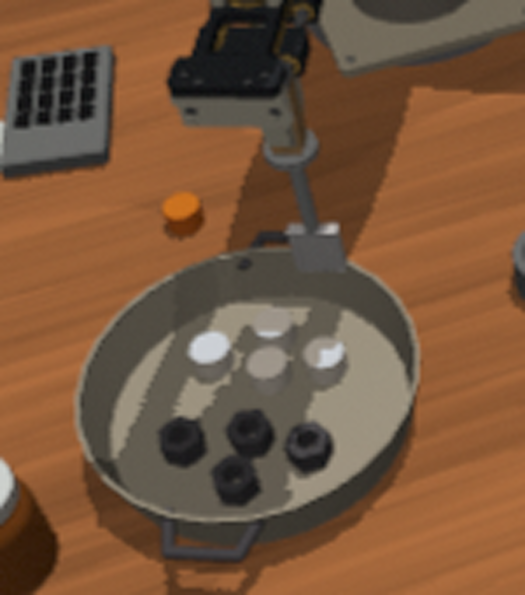

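The blade hangs above the pan's stone-ear side, with its lower edge at scene (241,197) against an expected (240,196), so the calibration is good. I'll lower it behind stone 1.

jog_arm(rows=[[[-0.02,0.01,0.1],[0,0,0]],[[-0.02,0.01,0.2],[0,0,0]],[[-0.02,0.01,0.3],[0,0,0]],[[-0.02,0.01,0.4],[0,0,0]],[[-0.02,0.01,0.435],[0,0,0]]])

```text
t: 7.9
tool_pos: [0.438, -0.2037, 0.1641]
orientation: [-2.639, -1.7, 0.001]
force: [-0.2, 0.7, -2.6]
opening: 0.024
gripper_force: 50.0
```

```bash
python3 - <<'E'
from h import *
st();s=robot.read_state();print(pan(s['tool_pos']));go([wp(-72,50,.162,65.5)])
E
```

```text
t 7.9 p [ 0.438  -0.2037  0.1641] th 65.59 z [-0.002  0.001 -1.   ] F [-0.2  0.7 -2.6] op 0.024 gf 50.0 q [-0.54 -0.16  1.87  0.    1.43 -0.12]
(np.float64(-72.0), np.float64(51.0))
(np.float64(0.4372), np.float64(-0.2046), 0.162, 65.5) [-0.006, -0.002, 0.01] [-0.001, -0.0, 0.001]
```

jog_arm(rows=[[[0,0.035,0],[0,0,0]],[[0,0.075,0],[0,0,0]],[[0,0.115,0],[0,0,0]],[[0,0.155,0],[0,0,0]],[[0,0.195,0],[0,0,0]]])

```text
t: 8.4
tool_pos: [0.4752, -0.2225, 0.1663]
orientation: [2.642, 1.699, 0.001]
force: [-1.2, 1.0, -1.9]
opening: 0.0239
gripper_force: 50.0
```

jog_arm(rows=[[[0,0.04,0],[0,0,0]],[[0,0.08,0],[0,0,0]],[[0,0.12,0],[0,0,0]],[[0,0.16,0],[0,0,0]],[[0,0.2,0],[0,0,0]]])

```text
t: 8.9
tool_pos: [0.511, -0.2387, 0.1655]
orientation: [-2.642, -1.699, 0.0]
force: [-1.4, 0.1, -0.9]
opening: 0.0238
gripper_force: 50.0
```

jog_arm(rows=[[[0,-0.05,0],[0,0,0]],[[0,-0.05,-0.1],[0,0,0]],[[0,-0.05,-0.25],[0,0,0]],[[0,-0.05,-0.38],[0,0,0]],[[0,-0.05,-0.4],[0,0,0]]])

```text
t: 9.4
tool_pos: [0.5027, -0.2351, 0.2498]
orientation: [2.638, 1.696, 0.005]
force: [0.4, 0.2, -0.6]
opening: 0.0239
gripper_force: 50.0
```

```bash
python3 - <<'E'
from h import *
st();print(pan(robot.read_state()['tool_pos']));c=shot('scene','s4');pieces(c);print('before');pieces(load('scene0'))
go([wp(72,-50,.24,65.5),wp(72,-50,.162,65.5)])
E
```

```text
t 9.4 p [ 0.5027 -0.2351  0.2498] th 65.48 z [ 0.006 -0.003 -1.   ] F [ 0.4  0.2 -0.6] op 0.0239 gf 50.0 q [-0.53 -0.01  1.58  0.    1.57 -0.1 ]
(np.float64(0.0), np.float64(49.0))
stone 37 [209. 220.] (np.float64(-38.0), np.float64(-48.0))
stone 52 [226. 223.] (np.float64(-29.0), np.float64(3.0))
stone 42 [239. 242.] (np.float64(37.0), np.float64(54.0))
nut 2358 [218. 238.] (np.float64(20.0), np.float64(-11.0))
before
stone 63 [227. 211.] (np.float64(-71.0), np.float64(-1.0))
stone 64 [209. 219.] (np.float64(-44.0), np.float64(-48.0))
stone 63 [242. 220.] (np.float64(-40.0), np.float64(48.0))
stone 60 [226. 223.] (np.float64(-28.0), np.float64(3.0))
nut 205 [220. 210.] (np.float64(-80.0), np.float64(-26.0))
nut 315 [219. 251.] (np.float64(64.0), np.float64(2.0))
nut 159 [202. 246.] (np.float64(50.0), np.float64(-50.0))
nut 160 [238. 248.] (np.float64(53.0), np.float64(52.0))
nut 54 [232. 265.] (np.float64(107.0), np.float64(45.0))
(np.float64(0.5268), np.float64(-0.3554), 0.24, 65.5) [-0.497, 0.361, 0.044] [0.003, 0.0, -0.0]
(np.float64(0.5268), np.float64(-0.3554), 0.162, 65.5) [-0.0, 0.0, 0.39] [-0.0, -0.0, 0.0]
```

jog_arm(rows=[[[-0.1,0.07,0.0],[0,0,0]],[[-0.22,0.16,0.02],[0,0,0]],[[-0.36,0.26,0.04],[0,0,0]],[[-0.46,0.34,0.04],[0,0,0]],[[-0.497,0.36,0.04],[0,0,0]]])

```text
t: 9.95
tool_pos: [0.5247, -0.356, 0.2346]
orientation: [-2.641, -1.695, 0.002]
force: [-1.0, 0.3, -1.1]
opening: 0.0238
gripper_force: 50.0
```

jog_arm(rows=[[[0,0,0],[0,0,0]],[[0,0,0.02],[0,0,0]]])

```text
t: 10.15
tool_pos: [0.5256, -0.3538, 0.2333]
orientation: [-2.642, -1.699, -0.0]
force: [0.1, 0.0, -0.5]
opening: 0.0238
gripper_force: 50.0
```

```bash
python3 - <<'E'
from h import *
st();print(pan(robot.read_state()['tool_pos']));
go([wp(72,-50,.163,65.5)])
E
```

```text
t 10.15 p [ 0.5256 -0.3538  0.2333] th 65.49 z [-0.     0.001 -1.   ] F [ 0.1  0.  -0.5] op 0.0238 gf 50.0 q [-0.67  0.22  1.37  0.    1.56 -0.25]
(np.float64(70.0), np.float64(-49.0))
(np.float64(0.5268), np.float64(-0.3554), 0.163, 65.5) [-0.005, 0.009, 0.352] [-0.0, -0.0, -0.0]
```

jog_arm(rows=[[[0,0.015,0.05],[0,0,0]],[[0,0.015,0.13],[0,0,0]],[[0,0.015,0.22],[0,0,0]],[[0,0.015,0.31],[0,0,0]],[[0,0.015,0.35],[0,0,0]]])

```text
t: 10.65
tool_pos: [0.5271, -0.3541, 0.1599]
orientation: [-2.638, -1.698, 0.002]
force: [-0.1, -1.0, -2.3]
opening: 0.0237
gripper_force: 50.0
```

jog_arm(rows=[[[0,-0.03,0],[0,0,0]],[[0,-0.07,0],[0,0,0]],[[0,-0.11,0],[0,0,0]],[[0,-0.155,0],[0,0,0]],[[0,-0.2,0],[0,0,0]]])

```text
t: 11.15
tool_pos: [0.4916, -0.3393, 0.1646]
orientation: [2.641, 1.698, 0.001]
force: [0.4, -0.6, -1.1]
opening: 0.0236
gripper_force: 50.0
```

jog_arm(rows=[[[0,-0.04,0],[0,0,0]],[[0,-0.08,0],[0,0,0]],[[0,-0.12,0],[0,0,0]],[[0,-0.16,0],[0,0,0]],[[0,-0.205,0],[0,0,0]]])

```text
t: 11.65
tool_pos: [0.4543, -0.3221, 0.1638]
orientation: [2.642, 1.699, 0.0]
force: [1.4, 0.1, -0.8]
opening: 0.0239
gripper_force: 50.0
```

jog_arm(rows=[[[0,0.05,0],[0,0,0]],[[0,0.05,-0.1],[0,0,0]],[[0,0.05,-0.25],[0,0,0]],[[0,0.05,-0.36],[0,0,0]],[[0,0.05,-0.36],[0,0,0]]])

```text
t: 12.15
tool_pos: [0.4657, -0.3279, 0.2395]
orientation: [2.637, 1.696, 0.003]
force: [0.4, -0.5, -1.5]
opening: 0.0234
gripper_force: 50.0
```

```bash
python3 - <<'E'
from h import *
st();print(pan(robot.read_state()['tool_pos']));c=shot('scene','s5');pieces(c)
go([wp(1,2,.24,65.5),wp(1,2,.162,65.5)])
a=cv2.imread('pics/s5.png')[120:290,150:300];cv2.imwrite('pics/crop5.png',cv2.resize(a,None,fx=3.5,fy=3.5,interpolation=2))
E
```

```text
t 12.15 p [ 0.4657 -0.3279  0.2395] th 65.49 z [ 0.005 -0.004 -1.   ] F [ 0.4 -0.5 -1.5] op 0.0234 gf 50.0 q [-0.7   0.03  1.55  0.    1.55 -0.28]
(np.float64(5.0), np.float64(-50.0))
stone 53 [228. 212.] (np.float64(-71.0), np.float64(1.0))
stone 63 [226. 223.] (np.float64(-27.0), np.float64(3.0))
stone 77 [238. 241.] (np.float64(33.0), np.float64(49.0))
nut 1211 [204. 230.] (np.float64(-6.0), np.float64(-56.0))
nut 308 [219. 251.] (np.float64(64.0), np.float64(1.0))
nut 167 [236. 254.] (np.float64(73.0), np.float64(51.0))
nut 53 [232. 265.] (np.float64(107.0), np.float64(45.0))
(np.float64(0.4837), np.float64(-0.2786), 0.24, 65.5) [0.26, -0.016, -0.015] [0.002, 0.001, -0.0]
(np.float64(0.4837), np.float64(-0.2786), 0.162, 65.5) [-0.0, 0.0, 0.39] [-0.0, -0.0, 0.0]
```

View pics/crop5.png

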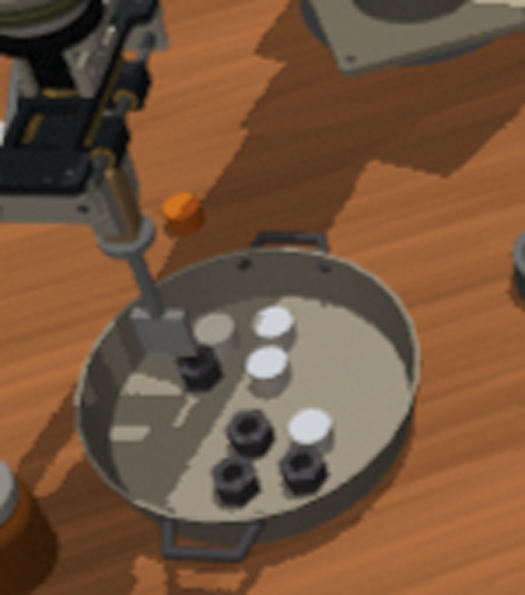

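The view shows one nut pushed beside the stones, at crop (200,368), and one stone among the nuts, at (310,428). Next I'll lower the blade between the middle stone (267,365) and the middle nut (250,433) and push each way.

jog_arm(rows=[[[0.08,0,0.0],[0,0,0]],[[0.16,-0.01,0],[0,0,0]],[[0.23,-0.015,0],[0,0,0]],[[0.26,-0.015,0],[0,0,0]],[[0.26,-0.015,0],[0,0,0]]])

```text
t: 12.7
tool_pos: [0.4831, -0.2765, 0.2353]
orientation: [-2.64, -1.702, 0.0]
force: [0.3, -1.3, -1.2]
opening: 0.0237
gripper_force: 50.0
```

jog_arm(rows=[[[0,0,0],[0,0,0]],[[0,0,0.02],[0,0,0]]])

```text
t: 12.9
tool_pos: [0.4829, -0.2784, 0.2322]
orientation: [2.641, 1.698, 0.0]
force: [0.7, 0.5, -2.2]
opening: 0.0239
gripper_force: 50.0
```

```bash
python3 - <<'E'
from h import *
st();print(pan(robot.read_state()['tool_pos']));
go([wp(1,2,.163,65.5)])
E
```

```text
t 12.9 p [ 0.4829 -0.2784  0.2322] th 65.47 z [ 0.001 -0.001 -1.   ] F [ 0.7  0.5 -2.2] op 0.0239 gf 50.0 q [-0.61  0.01  1.59 -0.    1.54 -0.19]
(np.float64(0.0), np.float64(2.0))
(np.float64(0.4837), np.float64(-0.2786), 0.163, 65.5) [0.001, 0.004, 0.346] [0.001, 0.0, -0.0]
```

jog_arm(rows=[[[0,0.005,0.05],[0,0,0]],[[0,0.005,0.13],[0,0,0]],[[0,0.005,0.22],[0,0,0]],[[0,0.005,0.31],[0,0,0]],[[0,0.005,0.345],[0,0,0]]])

```text
t: 13.4
tool_pos: [0.4818, -0.2774, 0.1589]
orientation: [-2.639, -1.696, 0.003]
force: [-4.5, 5.2, 70.5]
opening: 0.0237
gripper_force: 50.0
```

jog_arm(rows=[[[0,0.03,0],[0,0,0]],[[0,0.07,0],[0,0,0]],[[0,0.11,0],[0,0,0]],[[0,0.15,0],[0,0,0]],[[0,0.18,0],[0,0,0]]])

```text
t: 13.9
tool_pos: [0.5171, -0.2936, 0.1628]
orientation: [2.642, 1.699, -0.0]
force: [-0.9, 0.3, -0.7]
opening: 0.0238
gripper_force: 50.0
```

jog_arm(rows=[[[0,-0.05,0],[0,0,0]],[[0,-0.1,0],[0,0,0]],[[0,-0.15,0],[0,0,0]],[[0,-0.18,0],[0,0,0]],[[0,-0.21,0],[0,0,0]]])

```text
t: 14.4
tool_pos: [0.4774, -0.2755, 0.1629]
orientation: [2.642, 1.699, 0.0]
force: [-0.3, -0.6, -1.1]
opening: 0.0236
gripper_force: 50.0
```

jog_arm(rows=[[[0,-0.04,0],[0,0,0]],[[0,-0.08,0],[0,0,0]],[[0,-0.12,0],[0,0,0]],[[0,-0.15,0],[0,0,0]],[[0,-0.15,0],[0,0,0]]])

```text
t: 14.9
tool_pos: [0.4501, -0.263, 0.1626]
orientation: [-2.642, -1.699, 0.0]
force: [0.6, -0.3, -1.2]
opening: 0.0239
gripper_force: 50.0
```

jog_arm(rows=[[[0,0.06,0],[0,0,0]],[[0,0.1,-0.05],[0,0,0]],[[0,0.1,-0.25],[0,0,0]],[[0,0.1,-0.5],[0,0,0]],[[0,0.1,-0.65],[0,0,0]]])

```text
t: 15.4
tool_pos: [0.4697, -0.2721, 0.2964]
orientation: [2.64, 1.698, 0.002]
force: [1.3, -0.1, -1.2]
opening: 0.0234
gripper_force: 50.0
```

```bash
python3 - <<'E'
from h import *
st();print(pan(robot.read_state()['tool_pos']))
go([(.40,-.08,.30,64.7)])
E
```

```text
t 15.4 p [ 0.4697 -0.2721  0.2964] th 65.48 z [ 0.003 -0.002 -1.   ] F [ 1.3 -0.1 -1.2] op 0.0234 gf 50.0 q [-0.62 -0.05  1.53 -0.    1.66 -0.19]
(np.float64(-14.0), np.float64(2.0))
(0.4, -0.08, 0.3, 64.7) [0.365, -0.358, -0.01] [0.001, 0.0, 0.004]
(0.4, -0.08, 0.3, 64.7) [0.362, -0.36, -0.01] [0.001, 0.0, 0.004]
```

jog_arm(rows=[[[0.16,-0.15,0],[0,0,0]],[[0.33,-0.32,0],[0,0,0]],[[0.5,-0.5,0],[0,0,0]],[[0.65,-0.65,-0.02],[0,0,0]],[[0.72,-0.72,-0.02],[0,0,0.004]]])

```text
t: 15.9
tool_pos: [0.3968, -0.0784, 0.2973]
orientation: [2.646, 1.693, 0.002]
force: [0.1, -0.3, -1.6]
opening: 0.0238
gripper_force: 50.0
```

```bash
python3 - <<'E'
from h import *
st();c=shot('scene','s6');d=shot('top','t6');print('scene');pieces(c);print('top');pieces(d)
a=cv2.resize(cv2.imread('pics/s6.png')[180:290,160:280],None,fx=3.3,fy=3.3,interpolation=2)
b=cv2.resize(cv2.imread('pics/t6.png')[165:275,350:470],None,fx=3.3,fy=3.3,interpolation=2)
cv2.imwrite('pics/crop6.png',np.hstack([a,b]))
go([(.40,-.03,.30,64.7),(.40,.10,.30,64.7),(.42,.265,.30,64.7)])
E
```

```text
t 15.9 p [ 0.3968 -0.0784  0.2973] th 65.22 z [ 0.001  0.    -1.   ] F [ 0.1 -0.3 -1.6] op 0.0238 gf 50.0 q [-0.32 -0.43  1.86  0.    1.72  0.11]
scene
stone 59 [211. 213.] (np.float64(-64.0), np.float64(-49.0))
stone 47 [238. 243.] (np.float64(38.0), np.float64(50.0))
nut 116 [204. 213.] (np.float64(-68.0), np.float64(-71.0))
nut 1780 [237. 236.] (np.float64(14.0), np.float64(44.0))
nut 145 [207. 225.] (np.float64(-22.0), np.float64(-52.0))
top
stone 46 [395. 205.] (np.float64(36.0), np.float64(52.0))
stone 51 [412. 246.] (np.float64(-64.0), np.float64(-51.0))
nut 67 [399. 197.] (np.float64(66.0), np.float64(50.0))
nut 376 [405. 216.] (np.float64(16.0), np.float64(9.0))
nut 77 [416. 237.] (np.float64(-31.0), np.float64(-53.0))
(0.4, -0.03, 0.3, 64.7) [0.228, -0.09, -0.014] [0.001, -0.0, 0.007]
(0.4, 0.1, 0.3, 64.7) [0.588, -0.278, 0.0] [0.0, -0.0, -0.0]
(0.42, 0.265, 0.3, 64.7) [0.789, -0.262, 0.0] [0.0, 0.0, -0.0]
```

View pics/crop6.png

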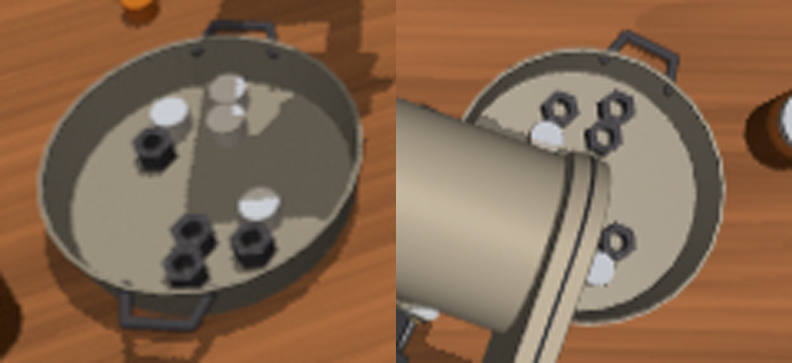

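```bash
python3 - <<'E'
from h import *
T=load('t6');S=load('s6');T0=load('top0');S0=load('scene0')
k=lambda x,y:(350+(x-396)/3.3-.5+.15,165+y/3.3-.35);s=lambda x,y:(160+x/3.3-.35,180+y/3.3-.35)
print('N1',pan(onz(T,*k(617,107),.028)),'N3',pan(onz(T,*k(603,137),.028)),'N2',pan(onz(T,*k(559,109),.028)))
print('S4',pan(onz(S,*s(229,88),.030)),'S2',pan(onz(S,*s(226,120),.030)),'S3',pan(onz(S,*s(169,111),.03)))
def cen(c,uv,r=6,thr=95):
    g=cv2.cvtColor(c['frame'].astype(np.uint8),cv2.COLOR_RGB2GRAY);M=np.zeros_like(g);cv2.circle(M,tuple(int(round(a)) for a in uv),r,255,-1)
    v,u=np.nonzero((g<thr)&(M>0));return u.mean(),v.mean(),len(u)
for n,a,b in(('N1',(415,201.5),k(617,107)),('N3',(408.3,212.7),k(603,137))):
    p=cen(T0,a,7);q=cen(T,b,5);print(n,p,q,np.linalg.norm(onz(T0,*p[:2],.028)-onz(T,*q[:2],.028)))
st()
E
```

```text
N1 (np.float64(91.0), np.float64(-0.0)) N3 (np.float64(57.0), np.float64(-0.0)) N2 (np.float64(64.0), np.float64(51.0))
S4 (np.float64(-91.0), np.float64(1.0)) S2 (np.float64(-54.0), np.float64(5.0)) S3 (np.float64(-63.0), np.float64(-48.0))
N1 (np.float64(414.94666666666666), np.float64(201.45333333333335), 75) (np.float64(417.05), np.float64(197.11666666666667), 60) 0.01629103140876054
N3 (np.float64(408.3076923076923), np.float64(212.71794871794873), 78) (np.float64(412.06060606060606), np.float64(206.0151515151515), 66) 0.025768718821696415
t 16.0 p [ 0.3974 -0.0789  0.2972] th 65.29 z [ 0.001  0.    -1.   ] F [ 1.  -0.2 -1.5] op 0.0236 gf 50.0 q [-0.32 -0.43  1.85  0.    1.72  0.11]
```

All eight pieces have moved at least 16 mm, and both halves hold nuts and stones. Next I'll carry the paddle back to the fork.

jog_arm(rows=[[[0.1,-0.05,0],[0,0,0.007]],[[0.25,-0.1,-0.015],[0,0,0.007]],[[0.42,-0.18,-0.015],[0,0,0.007]],[[0.6,-0.26,-0.015],[0,0,0.007]],[[0.78,-0.35,-0.015],[0,0,0.007]]])

```text
t: 16.5
tool_pos: [0.4004, 0.0907, 0.2995]
orientation: [2.658, 1.674, -0.0]
force: [0.4, -0.6, -1.0]
opening: 0.0239
gripper_force: 50.0
```

```bash
python3 - <<'E'
from h import *
st();go([(.425,.268,.30,64.7),(.435,.2655,.215,64.7)])
E
```

```text
t 16.5 p [0.4004 0.0907 0.2995] th 64.42 z [ 0. -0. -1.] F [ 0.4 -0.6 -1. ] op 0.0239 gf 50.0 q [ 0.1  -0.42  1.84 -0.    1.72  0.54]
(0.425, 0.268, 0.3, 64.7) [0.853, -0.272, -0.003] [0.0, 0.0, -0.003]
(0.435, 0.2655, 0.215, 64.7) [0.01, 0.051, 0.425] [-0.0, -0.0, 0.0]
```

jog_arm(rows=[[[0.17,-0.05,0],[0,0,0]],[[0.36,-0.11,0],[0,0,0]],[[0.55,-0.17,0],[0,0,0]],[[0.72,-0.23,0],[0,0,0]],[[0.855,-0.27,0],[0,0,-0.003]]])

```text
t: 17.0
tool_pos: [0.4254, 0.2693, 0.299]
orientation: [2.653, 1.683, -0.001]
force: [0.5, -0.7, -1.8]
opening: 0.0238
gripper_force: 50.0
```

jog_arm(rows=[[[0,0.02,0.1],[0,0,0]],[[0.01,0.05,0.22],[0,0,0]],[[0.01,0.05,0.34],[0,0,0]],[[0.01,0.05,0.42],[0,0,0]],[[0.01,0.05,0.42],[0,0,0]]])

```text
t: 17.5
tool_pos: [0.4336, 0.264, 0.2124]
orientation: [-2.653, -1.681, 0.009]
force: [-0.6, -0.5, -1.9]
opening: 0.024
gripper_force: 50.0
```

jog_arm(rows=[[[0,0,0],[0,0,0]],[[0,0,0],[0,0,0]]])

```text
t: 17.7
tool_pos: [0.4356, 0.2655, 0.2173]
orientation: [2.653, 1.682, 0.004]
force: [0.4, -0.5, -1.5]
opening: 0.0235
gripper_force: 50.0
```

```bash
python3 - <<'E'
from h import *
st();c=shot('scene','s7')
a=cv2.resize(cv2.imread('pics/s7.png')[100:250,320:460],None,fx=4,fy=4,interpolation=2);cv2.imwrite('pics/crop7.png',a)
p=robot.read_state()['tool_pos'];q=lambda z:((proj(c,[p[0],p[1],z])-[320,100])*4).round(0)
for dz in(.149,.153): print(dz,'bottom',q(p[2]-dz),'blade top',q(p[2]-dz+.048),'collar under',q(p[2]-dz+.13))
E
```

```text
t 17.7 p [0.4356 0.2655 0.2173] th 64.75 z [ 0.002  0.001 -1.   ] F [ 0.4 -0.5 -1.5] op 0.0235 gf 50.0 q [ 0.45 -0.12  1.74 -0.    1.52  0.89]
0.149 bottom [269. 230.] blade top [275. 184.] collar under [286. 100.]
0.153 bottom [268. 234.] blade top [274. 188.] collar under [285. 105.]
```

View pics/crop7.png

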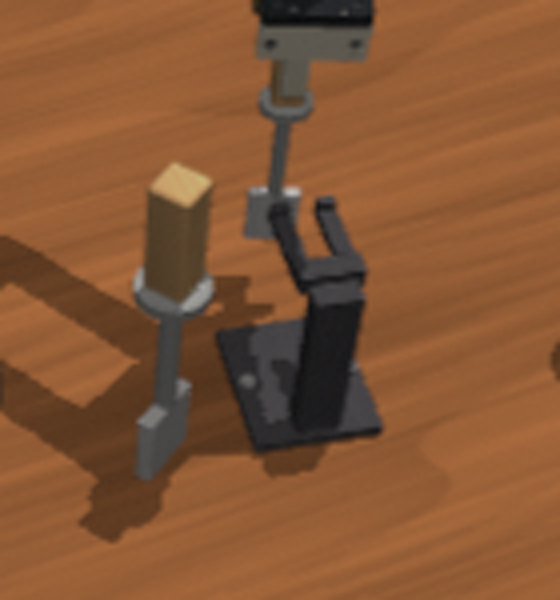

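The paddle hangs straight in the grip, with the blade bottom at crop (271,237), which puts the TCP 153 mm above the paddle's origin. I'll slide it into the slot above the lips.

```bash
python3 - <<'E'
from h import *
go([(.4356,.265,.198,64.7),(.5275,.2447,.198,64.7)])
E
```

```text
(0.4356, 0.265, 0.198, 64.7) [-0.003, 0.001, 0.097] [0.001, -0.001, 0.001]
(0.5275, 0.2447, 0.198, 64.7) [0.105, 0.459, -0.0] [-0.0, 0.0, 0.0]
```

jog_arm(rows=[[[0,0,0.05],[0,0,0]],[[0,0,0.095],[0,0,0]],[[0,0,0.095],[0,0,0]]])

```text
t: 18.05
tool_pos: [0.4336, 0.2648, 0.1946]
orientation: [-2.653, -1.682, 0.005]
force: [0.2, -0.2, -1.7]
opening: 0.0238
gripper_force: 50.0
```

jog_arm(rows=[[[0.02,0.09,0],[0,0,0]],[[0.042,0.18,0],[0,0,0]],[[0.063,0.275,0],[0,0,0]],[[0.084,0.37,0],[0,0,0]],[[0.105,0.46,0],[0,0,0]]])

```text
t: 18.55
tool_pos: [0.5275, 0.2447, 0.1964]
orientation: [-2.653, -1.682, 0.001]
force: [0.6, -0.1, -1.8]
opening: 0.024
gripper_force: 50.0
```

jog_arm(rows=[[[0,0,0],[0,0,0]],[[0,0,0],[0,0,0]],[[0,0,0],[0,0,0]]])

```text
t: 18.85
tool_pos: [0.5261, 0.2452, 0.1964]
orientation: [-2.653, -1.683, 0.001]
force: [-0.2, -0.3, -1.5]
opening: 0.0238
gripper_force: 50.0
```

```bash
python3 - <<'E'
from h import *
st();go([(.5275,.2447,.177,64.7)])
c=shot('scene','s8');shot('top','t8')
a=cv2.resize(cv2.imread('pics/s8.png')[110:210,355:435],None,fx=6,fy=6,interpolation=2);cv2.imwrite('pics/crop8.png',a)
E
```

```text
t 18.85 p [0.5261 0.2452 0.1964] th 64.78 z [-0.001 -0.    -1.   ] F [-0.2 -0.3 -1.5] op 0.0238 gf 50.0 q [0.35 0.09 1.57 0.   1.48 0.79]
(0.5275, 0.2447, 0.177, 64.7) [0.001, 0.007, 0.097] [-0.0, 0.0, 0.001]
```

View pics/crop8.png

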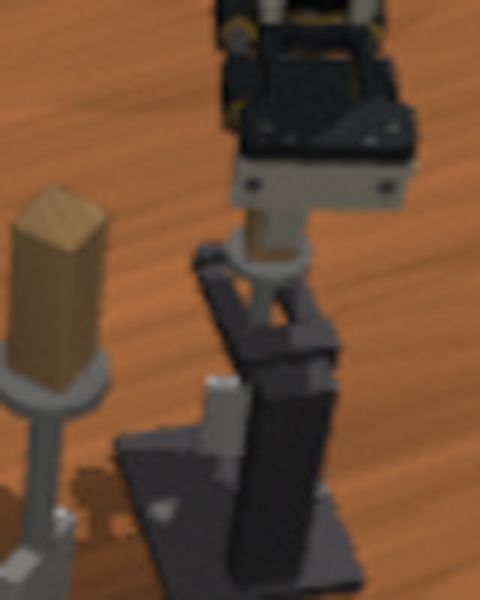

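The shaft is in the slot, at crop (260,305), with the collar above the prongs. I'll lower it slowly and watch the force.

jog_arm(rows=[[[0,0.005,0.025],[0,0,0]],[[0,0.005,0.05],[0,0,0]],[[0,0.005,0.075],[0,0,0]],[[0,0.005,0.09],[0,0,0]],[[0,0.005,0.09],[0,0,0]]])

```text
t: 19.45
tool_pos: [0.5272, 0.2444, 0.1777]
orientation: [-2.653, -1.682, 0.002]
force: [0.1, -0.3, -1.4]
opening: 0.0238
gripper_force: 50.0
```

jog_arm(rows=[[[0,0,0.005],[0,0,0]],[[0,0,0.01],[0,0,0]],[[0,0,0.01],[0,0,0]]])

```text
t: 19.75
tool_pos: [0.5278, 0.2446, 0.1767]
orientation: [2.653, 1.682, 0.0]
force: [-0.5, -0.2, -1.0]
opening: 0.0236
gripper_force: 50.0
```

jog_arm(rows=[[[0,0,0.005],[0,0,0]],[[0,0,0.005],[0,0,0]]])

```text
t: 19.95
tool_pos: [0.5277, 0.2446, 0.1756]
orientation: [2.653, 1.682, -0.0]
force: [0.0, -0.5, -1.6]
opening: 0.0236
gripper_force: 50.0
```

jog_arm(rows=[[[0,0,0.005],[0,0,0]],[[0,0,0.005],[0,0,0]]])

```text
t: 20.15
tool_pos: [0.5277, 0.2446, 0.1745]
orientation: [-2.653, -1.682, 0.0]
force: [0.0, 0.1, -2.0]
opening: 0.0238
gripper_force: 50.0
```

jog_arm(rows=[[[0,0,0.005],[0,0,0]],[[0,0,0.005],[0,0,0]]])

```text
t: 20.35
tool_pos: [0.5277, 0.2445, 0.1735]
orientation: [-2.653, -1.682, 0.0]
force: [-0.2, -0.3, -2.1]
opening: 0.0236
gripper_force: 50.0
```

jog_arm(rows=[[[0,0,0.005],[0,0,0]],[[0,0,0.005],[0,0,0]]])

```text
t: 20.55
tool_pos: [0.5279, 0.2446, 0.1731]
orientation: [2.653, 1.683, 0.001]
force: [-1.3, -1.0, 2.2]
opening: 0.0238
gripper_force: 50.0
```

The collar touched down at TCP 0.173, as predicted. I'll release.

jog_arm(rows=[[[0,0,0],[0,0,0]],[[0,0,0],[0,0,0]],[[0,0,0],[0,0,0]],[[0,0,0],[0,0,0]],[[0,0,0],[0,0,0]]], hand=-1)

```text
t: 21.05
tool_pos: [0.5278, 0.2445, 0.1726]
orientation: [2.653, 1.682, -0.0]
force: [-0.3, 0.4, -0.9]
opening: 0.0591
gripper_force: 0.0
```

jog_arm(rows=[[[0,0,0],[0,0,0]],[[0,0,0],[0,0,0]],[[0,0,0],[0,0,0]],[[0,0,0],[0,0,0]]])

```text
t: 21.45
tool_pos: [0.5278, 0.2446, 0.1727]
orientation: [-2.653, -1.683, -0.0]
force: [0.8, -0.3, -0.0]
opening: 0.0904
gripper_force: 0.0
```

jog_arm(rows=[[[0,0,-0.1],[0,0,0]],[[0,0,-0.3],[0,0,0]],[[0,0,-0.5],[0,0,0]],[[0,0,-0.7],[0,0,0]],[[0,0,-0.8],[0,0,0]]])

```text
t: 21.95
tool_pos: [0.5287, 0.2449, 0.3374]
orientation: [2.652, 1.682, 0.009]
force: [0.0, 0.7, 0.1]
opening: 0.093
gripper_force: 0.0
```

```bash
python3 - <<'E'
from h import *
st();go([(.43,.10,.335,64.7),(.40,-.05,.335,64.7)])
E
```

```text
t 21.95 p [0.5287 0.2449 0.3374] th 64.77 z [ 0.005  0.002 -1.   ] F [0.  0.7 0.1] op 0.093 gf 0.0 q [0.35 0.06 1.35 0.   1.73 0.79]
(0.43, 0.1, 0.335, 64.7) [-0.866, -0.138, 0.008] [0.003, -0.003, 0.001]
(0.4, -0.05, 0.335, 64.7) [-0.742, 0.185, -0.0] [0.0, -0.0, 0.0]
```

jog_arm(rows=[[[0,-0.15,-0.05],[0,0,0]],[[0,-0.35,-0.05],[0,0,0]],[[0,-0.55,-0.05],[0,0,0]],[[0,-0.7,-0.05],[0,0,0]],[[0,-0.7,-0.05],[0,0,0]]])

```text
t: 22.45
tool_pos: [0.3986, 0.3058, 0.3435]
orientation: [-2.65, -1.686, -0.002]
force: [0.2, -0.0, 0.4]
opening: 0.0932
gripper_force: 0.0
```

```bash
python3 - <<'E'
from h import *
st();c=shot('scene','s9');d=shot('top','t9');pieces(d)
a=cv2.resize(cv2.imread('pics/s9.png')[125:225,340:430],None,fx=4.4,fy=4.4,interpolation=2)
b=cv2.resize(cv2.imread('pics/t9.png')[165:275,350:470],None,fx=3,fy=3,interpolation=2)
b=cv2.copyMakeBorder(b,0,a.shape[0]-b.shape[0],0,0,0);cv2.imwrite('pics/crop9.png',np.hstack([a,b]))
E
```

```text
t 22.45 p [0.3986 0.3058 0.3435] th 64.95 z [ 0.001  0.001 -1.   ] F [ 0.2 -0.   0.4] op 0.0932 gf 0.0 q [ 0.55 -0.15  1.54  0.    1.75  0.99]
stone 68 [395. 206.] (np.float64(32.0), np.float64(51.0))
stone 152 [396. 243.] (np.float64(-76.0), np.float64(1.0))
stone 72 [411. 246.] (np.float64(-64.0), np.float64(-47.0))
nut 61 [399. 197.] (np.float64(65.0), np.float64(50.0))
nut 138 [414. 202.] (np.float64(73.0), np.float64(0.0))
nut 76 [416. 237.] (np.float64(-31.0), np.float64(-53.0))
```

View pics/crop9.png

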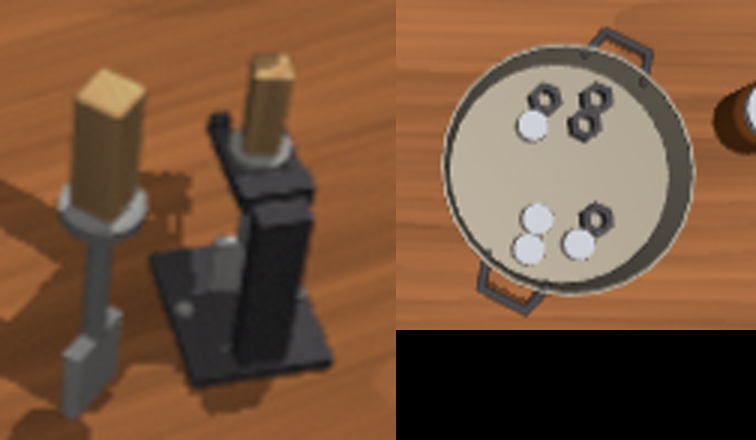

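The paddle hangs as it did at first, with the handle top at crop (272,67). The pan shows three nuts and a stone on the upper half and three stones and a nut on the lower. I'm handing it in.

```bash
python3 -c "
from h import *
print(robot.close_job())"
```

```text
the job is handed in; nothing more can be done
None
```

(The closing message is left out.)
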